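# Close the sample jar and lift the bottle caddy

## Task

On the school lab bench stands a wooden bottle caddy with an open white jar in one of its two pockets. Put the black knobbed lid, lying on the bench, properly onto the jar and let go of it; then take the caddy by its grip bar, lift it about 12 cm off the bench with jar, lid and bottle aboard, and finish still holding it there, level and steady. Leave the other glassware, rack and jug alone.

Things in the scene. Friction and masses are not known exactly. Their poses are not given: they have to be found in the camera images.
- lid_knob (a point): Loose black plastic lid, 50 g, standing plug-down on the bench at the start. This point is the middle of its upright round knob (20 mm diameter, 32 mm tall), 31 mm above the lid's underside; z along the knob, away from the plug. Below the knob is a flat disc (68 mm diameter, 7 mm thick; its top face is 16 mm below this point) and below that a round plug (46 mm diameter, 8 mm long, bevelled) that enters the jar's mouth.
- lid_seat (a point): Centre of the underside of the lid's disc, 23 mm below lid_knob and 8 mm above the plug's lower face; this face rests on the jar's rim when the lid is on. z as for lid_knob.
- jar_rim (a point): Centre of the mouth of the open white glazed jar, at the height of its rim, z out of the mouth. Loose straight jar, 64 mm outer diameter, 70 mm tall, mouth 52 mm diameter, walls 6 mm, about 200 g. It stands in one of the caddy's pockets (either one) with 3 mm of play each way.
- bottle_mid (a point): Middle (47 mm above its underside) of the closed squat amber bottle in the other pocket: 64 mm diameter, 94 mm tall with its black cap, about 200 g, z up. It is loose in the pocket like the jar and stays there.
- caddy: Loose wooden bottle caddy, about 350 g empty (about 800 g as lifted, load nearly balanced about the bar). Origin: centre of its underside, on the bench at the start; x along the grip bar, y across it through both pockets, z up. Base board 92 x 220 x 6 mm; two square pockets 70 mm inside, 31 mm high, centred at y = +70 and -70 mm, their floors 6 mm above the underside; two slim upright posts at x = +40 and -40 mm carry the grip bar.
- caddy_grip (a point): Centre of the caddy's grip bar, 157 mm above the caddy's underside, axes as the caddy's. The bar is 92 mm long (x), 14 mm thick (y) and 24 mm high with flat sides, top 169 mm above the underside; it is open beneath and on both sides, with 68 mm between the posts. With the lid on, the lid's knob ends 115 mm above the caddy's underside, 70 mm to the side of the bar.
- beaker: Glass beaker to leave alone, 84 mm diameter, 105 mm tall; origin at the centre of its underside.
- flask: Stoppered conical flask to leave alone, 80 mm diameter, 138 mm tall; origin at the centre of its underside.
- jug: White reagent jug with screw cap to leave alone, 100 x 130 mm, 231 mm tall; origin at the centre of its underside.
- tube_rack: White test-tube rack to leave alone, 60 x 200 mm, 145 mm tall with its tubes; origin at the centre of its underside.

How it is judged:
On the way, in this order (a step that is already met when the one before it is completed fails the run):
1. the lid is fully seated on the jar and let go, the caddy still standing on the bench (horizontal distance between lid_seat and jar_rim below 0.005 m and z of lid_seat in the frame of jar_rim between -0.004 and 0.004 m and angle between the z axis of lid_seat and the z axis of jar_rim, either way round below 0.07 rad and z of jar_rim in the frame of caddy_grip between -0.087 and -0.075 m and x of jar_rim in the frame of caddy_grip between -0.012 and 0.012 m and z of bottle_mid in the frame of caddy_grip between -0.11 and -0.098 m and x of bottle_mid in the frame of caddy_grip between -0.012 and 0.012 m and height (world z) of caddy below 0.01 m and contact force between the fingers and anything else below 0.2 N), for 0.2 s.
2. the caddy is lifted by the fingers clear of the bench, with everything aboard (horizontal distance between lid_seat and jar_rim below 0.005 m and z of lid_seat in the frame of jar_rim between -0.004 and 0.004 m and angle between the z axis of lid_seat and the z axis of jar_rim, either way round below 0.07 rad and z of jar_rim in the frame of caddy_grip between -0.087 and -0.075 m and x of jar_rim in the frame of caddy_grip between -0.012 and 0.012 m and z of bottle_mid in the frame of caddy_grip between -0.11 and -0.098 m and x of bottle_mid in the frame of caddy_grip between -0.012 and 0.012 m and height (world z) of caddy above 0.04 m and contact force between caddy and the fingers above 1 N), for 0.2 s.
At the end, for the whole second after the job is handed in: Finishes holding: the fingers carry the caddy, underside 80-180 mm above the bench, within 6 degrees of level and still (under 20 mm/s, 0.15 rad/s); jar and bottle stand in their pockets; the lid sits on the jar (centred within 5 mm, down within 4 mm, square within 4 degrees) (horizontal distance between lid_seat and jar_rim below 0.005 m and z of lid_seat in the frame of jar_rim between -0.004 and 0.004 m and angle between the z axis of lid_seat and the z axis of jar_rim, either way round below 0.07 rad and z of jar_rim in the frame of caddy_grip between -0.087 and -0.075 m and x of jar_rim in the frame of caddy_grip between -0.012 and 0.012 m and z of bottle_mid in the frame of caddy_grip between -0.11 and -0.098 m and x of bottle_mid in the frame of caddy_grip between -0.012 and 0.012 m and height (world z) of caddy between 0.08 and 0.18 m and angle between caddy_grip's own z axis and vertical below 0.105 rad and linear speed of caddy below 0.02 m/s and angular speed of caddy below 0.15 rad/s and contact force between caddy and the fingers above 1 N); the arm keeps its last pose, push and grip.
It fails at once if the beaker is moved more than 30 mm or knocked over (distance of beaker from where it was at the start of the episode above 0.03 m or angle between beaker's own z axis and vertical above 0.5 rad).
It fails at once if the flask is moved more than 30 mm or knocked over (distance of flask from where it was at the start of the episode above 0.03 m or angle between flask's own z axis and vertical above 0.5 rad).
It fails at once if the jug is moved more than 30 mm or knocked over (distance of jug from where it was at the start of the episode above 0.03 m or angle between jug's own z axis and vertical above 0.5 rad).
It fails at once if the tube rack is moved more than 30 mm or knocked over (distance of tube_rack from where it was at the start of the episode above 0.03 m or angle between tube_rack's own z axis and vertical above 0.5 rad).
It fails at once if the caddy is tipped by more than 20 degrees (angle between caddy_grip's own z axis and vertical above 0.35 rad).
It also fails if it takes over 51 s, if anything falls off the work surface, if the arm or the gripper's body presses on something with over 40 N, if the wrist force passes 120 N, or if a joint passes its speed limit or range.

## Robot

A 7-joint arm with a two-finger parallel gripper is mounted at the origin on the work surface. World frame = base frame: x ahead of the robot, y to its left, z up, the work surface at z = 0. Lengths are in m, angles in rad, forces in N, time in s.
With the tool pointing down it reaches from about 0.375 to 0.925 m from the base axis. Payload 3.1 kg.
Tool frame: the origin (TCP) lies between the finger pads; the fingertips stand 19 mm ahead of it and the grasp point (between the pads) is the TCP; z points along the fingers, y is the line along which they close (so a half turn about z gives the same grasp; the last joint's range is limited). The gripper opens to 85 mm and grips with 20 to 120 N. Pads are 22 mm wide; open, the fingers measure 114 mm over their backs; the gripper's body (76 mm by 85 mm) begins 54 mm behind the grasp point. The pads swing forward as they close: fully open they stand 13 mm farther back than shut.
Start: joints at [-1.324, 0.383, 0.044, 1.598, -0.018, 1.161, -0.05], TCP at [0.22, 0.612, 0.25] pointing down, gripper open.
Joint ranges: [-2.61, 2.61], [-0.41, 2.15], [-1.48, 1.57], [0, 2.5], [-1.57, 4.71], [0.05, 1.97], [-2.85, 2.85]. Speed limits (rad/s): [2.79, 2.79, 3.14, 3.14, 3.14, 3.14, 3.14].

## Interface

Orientations are given as a unit quaternion [x, y, z, w].
In Python, from bench import move_ptp, movel, move_j, move_gripper, pause, inverse_kinematics, read_camera, camera_params, MotionError, sign_off, look_for, tip_of, read_time_s, read_qpos, read_joint_vel, read_effort, read_eef_pos, read_tcp_rot, read_ft_force, read_ft_torque, read_finger_gap, read_grasp_force gives the robot as it stands. Calls block until the motion is done:
- move_ptp(position, orientation): joint-space move of the TCP to a pose.
- movel(position, orientation=None, speed=0.15): straight line of the TCP; orientation=None keeps the orientation; speed is the mean speed in m/s.
- move_j(angles): joint-space move.
- move_gripper(opening, effort=None): finger opening in m; effort is the grip in N (None keeps the last); returns when the fingers have stopped.
- pause(seconds).
- inverse_kinematics(position, orientation): joint angles nearest the present ones, or None.
- read_camera(name): name is "scene" or "top" or "wrist"; returns the picture (400x640x3 uint8, red, green, blue); there is no depth.
- camera_params(name): a dict with "K" (3x3 intrinsics, pixels), "camera_from_world" (4x4, takes a point from world to camera coordinates). Camera axes: x right, y down, z forward; pixel columns grow to the right and rows downward; lengths in m; the calibration is good to about 2 mm. A picture is of the moment at which its call begins: read the wrist's pose just before it. camera_params takes no time and is no camera call; for the wrist camera it gives the pose at the moment of the call.
A pose or a line that the arm cannot do raises MotionError and nothing moves.
- sign_off(): hands the job in; it is judged then, once.
Trained networks look in the newest picture that a camera, given by its name, has taken for a name from the list of things; names that differ only in an ending like _2 or _b are one class to them, and where a whole thing is asked for, a point or a joint stands for the part that bears it (a point fixed in the world has none). Each returns a list of dicts, best first, with "confidence" (0 to 1); they miss things now and then, are a little off and sometimes report something else, mostly with a low value. They report only what shows in the picture. A call takes as long as a camera call.
- look_for(camera, name): "at" ([column, row] in pixels, amid what is visible of it).
- tip_of(camera, name): "at" ([column, row] in pixels: a listed point, or the origin of a listed thing).
Readings, each from a call of its own:
- read_time_s(): time.
- read_qpos(): joint angles.
- read_joint_vel(): joint speeds.
- read_effort(): joint torques, N m.
- read_eef_pos(): TCP position.
- read_tcp_rot(): TCP orientation.
- read_ft_force(): force on the tool from outside, world axes, zero at the start.
- read_ft_torque(): the same for the moment, N m.
- read_finger_gap(): finger opening in m.
- read_grasp_force(): force on a finger pad.
Only numpy, scipy, OpenCV 4.12 (cv2) and the standard library are available. Lean on these libraries where they do the work, as an engineer would, in place of code of your own. Each camera call takes 0.05 s, during which the arm holds its last target. There are 200 camera calls.

## Working session

There is one attempt and no reset: what is moved stays moved. The work goes in short steps, each a Python script; the robot and the scene stay as the last script left them, time stands still between calls to the robot, and variables do not carry over. Pictures are saved under pics/ and viewed, at most 10 in all, crops included, and the job is handed in when it is done.

```bash
mkdir -p pics; cat > h.py <<'E'
import numpy as np, cv2
from bench import *
def ray(cam,px):
    p=camera_params(cam);K=np.array(p["K"]);T=np.array(p["camera_from_world"])
    d=T[:3,:3].T@np.linalg.inv(K)@np.array([px[0],px[1],1.]);c=-T[:3,:3].T@T[:3,3]
    return c,d/np.linalg.norm(d)
def at_z(cam,px,z):
    c,d=ray(cam,px);return c+d*(z-c[2])/d[2]
def tri(rs):
    A=sum(np.eye(3)-np.outer(d,d) for c,d in rs);b=sum((np.eye(3)-np.outer(d,d))@c for c,d in rs)
    return np.linalg.solve(A,b)
def proj(cam,X):
    p=camera_params(cam);q=np.array(p["camera_from_world"])@np.append(X,1);u=np.array(p["K"])@q[:3];return u[:2]/u[2]
def save(im,n): cv2.imwrite('pics/'+n,im[:,:,::-1])
E
python3 - <<'E'
from h import *
for c in ["scene","top"]:
    save(read_camera(c),c+'.png')
    print(c,ray(c,(320,200)))
    for n in ["lid_knob","jar_rim","bottle_mid","caddy_grip","caddy","beaker","flask","jug","tube_rack"]:
        print(n,[(np.round(r["at"]),round(r["confidence"],2)) for r in tip_of(c,n)[:2]])
print(read_tcp_rot(),read_time_s())
E
```

```text
scene (array([ 1.13024391, -0.47078649,  1.10505201]), array([-0.44354013,  0.38235105, -0.81060461]))
lid_knob [(array([233., 242.]), 0.64), (array([361., 281.]), 0.48)]
jar_rim [(array([297., 192.]), 0.62)]
bottle_mid [(array([340., 178.]), 0.96), (array([358., 282.]), 0.45)]
caddy_grip [(array([316., 164.]), 0.82)]
caddy [(array([319., 199.]), 0.77)]
beaker [(array([184., 324.]), 0.68)]
flask [(array([384., 119.]), 0.65), (array([316., 166.]), 0.42)]
jug [(array([430., 149.]), 0.82)]
tube_rack [(array([358., 281.]), 0.64)]
top (array([0.44391917, 0.00516949, 1.27633189]), array([ 0.11585921,  0.00313077, -0.99326071]))
lid_knob [(array([402., 240.]), 0.68)]
jar_rim [(array([330., 229.]), 0.9)]
bottle_mid [(array([288., 213.]), 0.81)]
caddy_grip [(array([306., 222.]), 0.65)]
caddy [(array([306., 221.]), 0.79)]
beaker [(array([471., 205.]), 0.69)]
flask [(array([177., 254.]), 0.83)]
jug [(array([181., 187.]), 0.61)]
tube_rack [(array([345., 143.]), 0.64)]
[ 1.71527982e-01  9.85179248e-01 -1.10638590e-05 -1.72333596e-05] 1.0
```

```bash
ls; python3 -c "
import cv2,numpy as np
a=cv2.imread('pics/scene.png');b=cv2.imread('pics/top.png')
cv2.imwrite('pics/both.png',cv2.resize(np.vstack([a,b]),(480,600)))"
```

```text
h.py
pics
```

View pics/top.png

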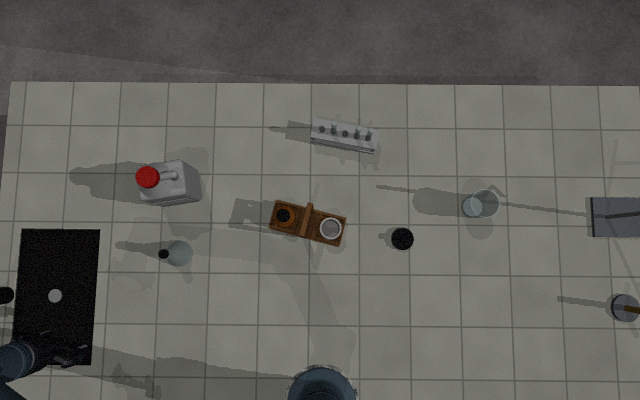

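View pics/scene.png

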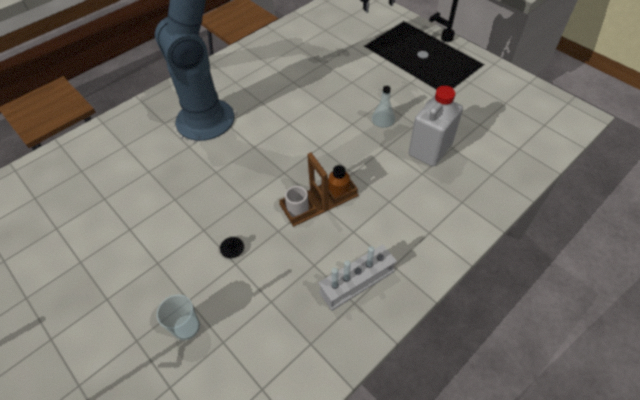

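```bash
python3 - <<'E'
from h import *
T={"lid_knob":[(233,247-5),(402,240)],"jar_rim":[(297,192),(330,229)],"bottle_mid":[(340,178),(288,213)],"caddy_grip":[(316,164),(306,222)],"caddy":[(319,199),(306,221)],"flask":[(384,119),(177,254)],"jug":[(430,149),(181,187)]}
Z=dict(lid_knob=.031,jar_rim=.076,bottle_mid=.053,caddy_grip=.157,caddy=0,flask=0,jug=0)
for n,(a,b) in T.items(): print(n,tri([ray("scene",a),ray("top",b)]).round(3),at_z("scene",a,Z[n])[:2].round(3),at_z("top",b,Z[n])[:2].round(3))
p=camera_params("wrist");R=np.array(p["camera_from_world"]);print(ray("wrist",(320,200)),p["K"],(R@[.22,.612,.25,1]).round(3))
E
```

```text
lid_knob [ 0.474 -0.233  0.026] [ 0.479 -0.23 ] [ 0.472 -0.235]
jar_rim [ 0.502 -0.017  0.08 ] [ 0.502 -0.013] [ 0.5  -0.02]
bottle_mid [0.548 0.105 0.077] [0.538 0.122] [0.547 0.103]
caddy_grip [0.516 0.048 0.159] [0.516 0.051] [0.515 0.046]
caddy [0.526 0.049 0.007] [0.521 0.051] [0.528 0.051]
flask [ 0.425  0.445 -0.008] [0.43  0.439] [0.424 0.441]
jug [0.629 0.437 0.007] [0.626 0.443] [0.63  0.438]
(array([0.15048421, 0.63464186, 0.37327187]), array([ 0.2530739 , -0.09758543, -0.96251269])) [[342.78931912   0.         322.37591348]
 [  0.         342.78931912 204.52112146]
 [  0.           0.           1.        ]] [0.002 0.035 0.139 1.   ]
```

```bash
cat >> h.py <<'E'
from scipy.spatial.transform import Rotation
def down(a):
    "tool pointing down with tool y at world angle a (rad)"
    y=np.array([np.cos(a),np.sin(a),0]);z=np.array([0,0,-1.]);return Rotation.from_matrix(np.column_stack([np.cross(y,z),y,z])).as_quat().tolist()
def see(names,zs):
    im=read_camera("wrist")
    for n,z in zip(names,zs):
        print(n,[(np.round(r["at"],1),round(r["confidence"],2),at_z("wrist",r["at"],z)[:2].round(4)) for r in tip_of("wrist",n)[:3]])
    return im
E
python3 - <<'E'
from h import *
a=np.deg2rad(-17)
for da in(0,np.pi):
    for p in ([.474,-.233,.2],[.502,-.017,.15]): print(da,inverse_kinematics(p,down(a+da)))
print(inverse_kinematics([.516,.048,.28],down(a+np.pi/2)))
move_ptp([.40,.2,.35],down(a+np.pi)) if inverse_kinematics([.474,-.233,.2],down(a+np.pi)) is not None else print('no')
move_ptp([.474,-.233,.2],down(a+np.pi))
save(see(["lid_knob","lid_seat"],[.031,.008]),'w1.png');print(read_time_s(),read_eef_pos())
E
```

```text
0 [-0.59824556  0.4102055   1.18290929  1.97708372 -0.44068573  1.04607159
  0.48871148]
0 [-0.76006123  0.29575139  0.8119477   2.06715931 -0.2763792   0.88679291
 -0.08965252]
3.141592653589793 [-0.69326345  0.59721482  1.39076708  1.97905378 -0.65587035  1.13657231
 -2.46431952]
3.141592653589793 [ 0.98241616  0.54242432 -1.23464783  1.99487467  0.60117244  1.03838937
  2.30883999]
[-0.72658996  0.10622418  0.59649363  1.90169111 -0.0652185   1.15270712
  1.16788096]
lid_knob [(array([311.7, 179. ]), 0.78, array([ 0.4795, -0.2444]))]
lid_seat [(array([311.9, 176.6]), 0.78, array([ 0.4808, -0.2421]))]
5.2583 [ 0.47434787 -0.23188424  0.20007299]
```

View pics/w1.png

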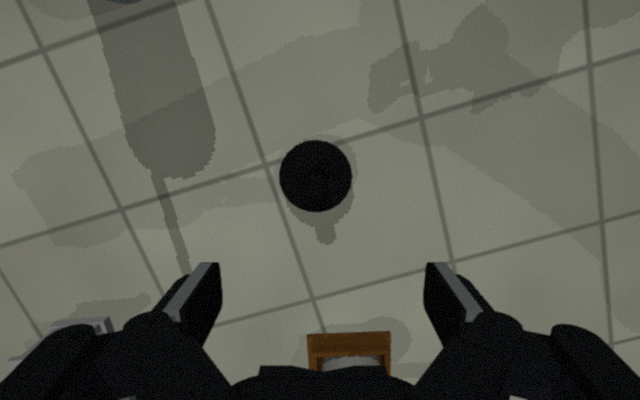

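```bash
python3 - <<'E'
from h import *
print(at_z("wrist",(315.5,176),.015)[:2])
im=cv2.cvtColor(cv2.imread('pics/w1.png'),cv2.COLOR_BGR2GRAY)
m=(im[100:240,240:400]<30).astype(np.uint8)
n,l,s,c=cv2.connectedComponentsWithStats(m);i=1+np.argmax(s[1:,4]);px=c[i]+[240,100];print(s[i],px,at_z("wrist",px,.015)[:2],at_z("wrist",px,.022)[:2])
a=np.deg2rad(-17)
for p in ([.502,-.017,.2],[.502,-.017,.11]): print(inverse_kinematics(p,down(a+np.pi)))
E
```

```text
[ 0.47685863 -0.24301314]
[  40   41   71   71 3944] [315.07682556 175.74213996] [ 0.47715795 -0.24335474] [ 0.47658656 -0.24469002]
[ 1.02698555  0.44240777 -1.26503653  1.95451385  0.47710968  1.09524762
  2.40472113]
[ 0.89268568  0.56002249 -1.11823978  2.02129068  0.62540842  0.95451718
  2.29236678]
```

```bash
python3 - <<'E'
from h import *
a=np.deg2rad(-17)
move_ptp([.477,-.243,.16],down(a))
im=see(["lid_knob"],[.031]);save(im,'w2.png')
g=cv2.cvtColor(im,cv2.COLOR_RGB2GRAY);m=(g<30).astype(np.uint8)
n,l,s,c=cv2.connectedComponentsWithStats(m)
for i in range(1,n):
    if s[i,4]>1500: print(s[i],c[i].round(1),at_z("wrist",c[i],.015)[:2].round(4))
print(read_time_s(),read_eef_pos(),read_qpos().__repr__())
E
```

```text
lid_knob [(array([324. , 197.8]), 0.64, array([ 0.4774, -0.2416]))]
[ 284  151   81   80 5078] [324.1 190.6] [ 0.478 -0.24 ]
[    0   263   640   137 38192] [321.7 360. ] [ 0.4282 -0.3961]
7.3833 [ 0.4766847  -0.24284392  0.15956291] array([-0.38608695,  0.3953652 ,  0.93136007,  1.98805069, -0.39044027,
        0.9480148 ,  0.4458947 ])
```

View pics/w2.png

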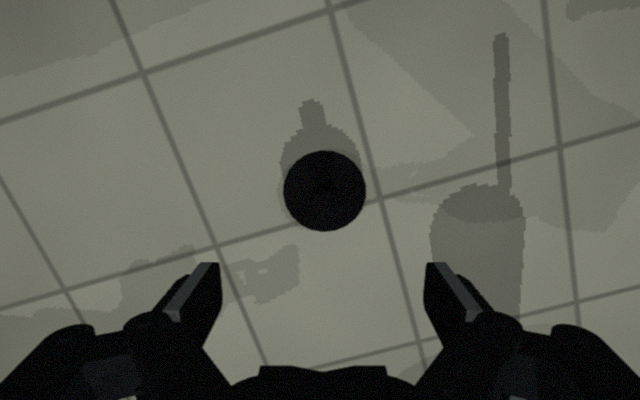

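```bash
python3 - <<'E'
from h import *
a=np.deg2rad(-17)
move_ptp([.495,-.035,.30],down(a))
im=see(["jar_rim","caddy_grip","bottle_mid"],[.076,.157,.053]);save(im,'w3.png')
for X in ([.502,-.017,.076],): print(proj("wrist",np.array(X)))
print(read_time_s(),read_eef_pos())
E
```

```text
jar_rim [(array([327.4, 160.3]), 0.76, array([ 0.5028, -0.0239]))]
caddy_grip [(array([330.3,  83.8]), 0.87, array([0.5239, 0.0419]))]
bottle_mid [(array([324.9,  12.4]), 0.96, array([0.5416, 0.1102]))]
[324.56014391 154.16179263]
8.575 [ 0.49453129 -0.03657184  0.29940987]
```

View pics/w3.png

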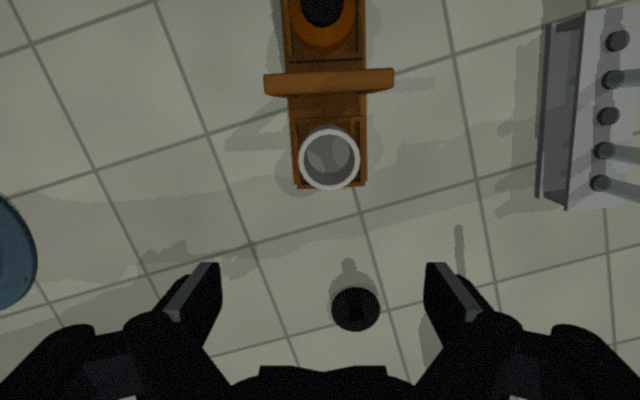

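```bash
python3 - <<'E'
from h import *
im=cv2.imread('pics/w3.png')
g=cv2.cvtColor(im,cv2.COLOR_BGR2GRAY);hsv=cv2.cvtColor(im,cv2.COLOR_BGR2HSV)
m=((g>135)&(hsv[:,:,1]<40)).astype(np.uint8);m[:118]=0;m[200:]=0;m[:,:290]=0;m[:,370:]=0
ys,xs=np.nonzero(m);print(len(xs),xs.min(),xs.max(),ys.min(),ys.max())
e=cv2.fitEllipse(cv2.convexHull(np.column_stack([xs,ys]).astype(np.float32)));print(e,at_z("wrist",e[0],.076))
# bar top-face long edges
for p,q in (((264,74),(392,68)),((264,95),(393,89))):
    A,B=at_z("wrist",p,.169),at_z("wrist",q,.169);print(np.degrees(np.arctan2(*(B-A)[1::-1])),np.linalg.norm(B-A),(A+B)/2)
c=cv2.resize(im[40:200,240:420],None,fx=4,fy=3.7);cv2.imwrite('pics/w3c.png',cv2.resize(im[40:200,240:420],None,fx=3.7,fy=3.7,interpolation=2))
E
```

```text
337 300 358 130 189
((328.8865051269531, 159.7896270751953), (58.188209533691406, 59.13926315307617), 19.612260818481445) [ 0.5045164 -0.02375    0.076    ]
-14.67590569728782 0.08850886420041111 [0.5243815  0.05006519 0.169     ]
-14.654694713037632 0.0906730659526955 [0.52069877 0.03676714 0.169     ]
```

View pics/w3c.png

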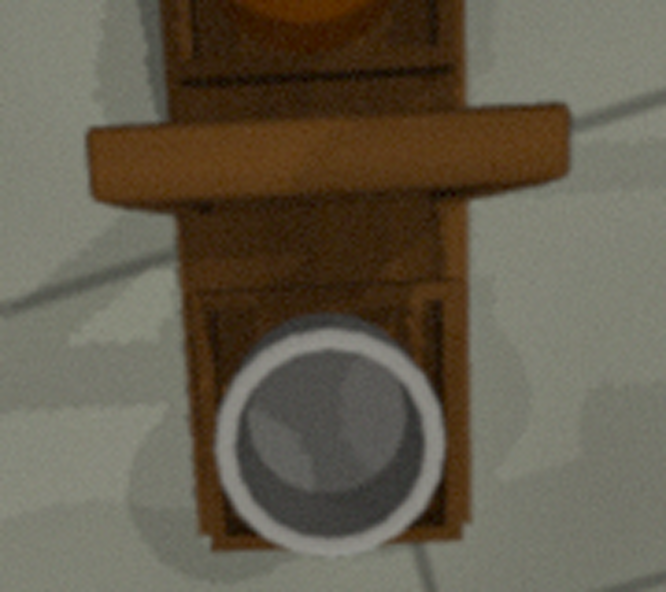

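```bash
python3 - <<'E'
from h import *
q=down(np.deg2rad(-14.7)); L=[.4777,-.242]
move_ptp(L+[.14],q)
move_gripper(.05)
movel(L+[.075],q,speed=.12); movel(L+[.037],q,speed=.06)
print(read_ft_force())
move_gripper(0.0,40); print(read_finger_gap(),read_grasp_force(),read_ft_force())
movel(L+[.2],speed=.15)
print(read_finger_gap(),read_ft_force())
movel([.505,-.0235,.2],q,speed=.15); pause(.2)
print(read_eef_pos(),read_tcp_rot(),q)
im=see(["lid_knob","jar_rim"],[.194,.076]);save(im,'w4.png')
print(proj("wrist",np.array([.505,-.0235,.194])),proj("wrist",np.array([.505,-.0235,.178])),read_time_s())
E
```

```text
[-0.19802982  0.40873364 -0.48934681]
0.01871703069834852 39.0495103597641 [-0.42929606 -0.63005829  3.08017271]
0.01903803599038774 [ 0.20503827 -0.49882863 -1.05895424]
[ 0.50491716 -0.02423931  0.20004085] [7.92183960e-01 6.10282371e-01 6.48320173e-06 2.98844071e-05] [0.7917568896399974, 0.6108363346327699, 0.0, 0.0]
lid_knob [(array([319.4, 279.6]), 0.81, array([ 0.5027, -0.024 ]))]
jar_rim [(array([320.7, 198.1]), 0.81, array([ 0.5036, -0.0209]))]
[324.54151645 277.66215594] [324.29639355 260.84439531] 15.1
```

View pics/w4.png

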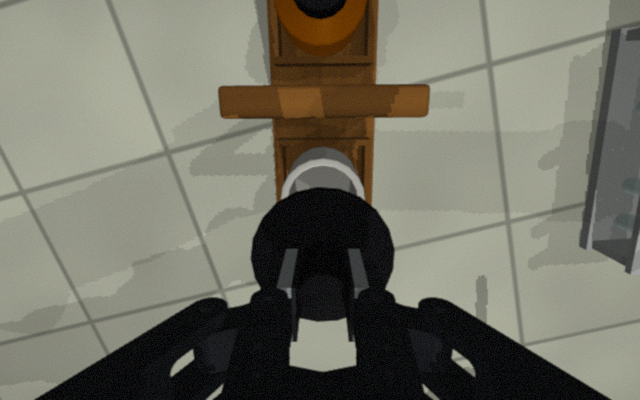

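```bash
python3 - <<'E'
from h import *
from scipy.optimize import least_squares
im=cv2.imread('pics/w4.png');g=cv2.cvtColor(im,cv2.COLOR_BGR2GRAY).astype(int)
def ext(c,z,r):
    t=np.linspace(0,2*np.pi,181);P=np.array([proj("wrist",np.array([c[0]+r*np.cos(k),c[1]+r*np.sin(k),z])) for k in t]);return P
# measured lid outline: first dark pixel going down in columns, and left/right extents
m=(g<38).astype(np.uint8);cols=np.arange(275,372,4);top=np.array([np.argmax(m[170:260,c])+170 for c in cols])
rows=np.arange(215,275,5);lf=np.array([np.argmax(m[r,230:320])+230 for r in rows]);rt=np.array([410-np.argmax(m[r,410:320:-1]) for r in rows])
lid=np.vstack([np.column_stack([cols,top]),np.column_stack([lf,rows]),np.column_stack([rt,rows])]).astype(float)
def res(pts,z,r): return lambda c:[np.linalg.norm(at_z("wrist",p,z)[:2]-c)-r for p in pts]
T=read_eef_pos()[:2]
o=least_squares(res(lid,.178,.034),T,loss='soft_l1',f_scale=.001);print('lid',o.x,np.abs(o.fun).mean(),o.x-T)
# jar outer rim: bright vs. interior; visible upper arc by hand, top-face edge
pts=[]
w=(g>138).astype(np.uint8)
for c in range(290,360,4):
    col=np.nonzero(w[150:186,c])[0]
    if len(col): pts.append([c,col[0]+150])
print(pts)
o=least_squares(res(pts,.076,.032),[.505,-.0235],loss='soft_l1',f_scale=.001);print('jar',o.x,np.abs(o.fun).mean())
E
```

```text
lid [ 0.50421066 -0.02293496] 0.0010481541079413118 [-0.00074014  0.0008969 ]
[[290, np.int64(174)], [294, np.int64(171)], [298, np.int64(167)], [302, np.int64(165)], [306, np.int64(163)], [310, np.int64(161)], [314, np.int64(160)], [318, np.int64(160)], [322, np.int64(159)], [326, np.int64(160)], [330, np.int64(160)], [334, np.int64(161)], [338, np.int64(162)], [342, np.int64(164)], [346, np.int64(166)], [350, np.int64(170)], [354, np.int64(174)], [358, np.int64(179)]]
jar [ 0.50398708 -0.02422373] 0.0002567303483494486
```

```bash
python3 - <<'E'
from h import *
P=[.505,-.025]
movel(P+[.125],speed=.1)
f0=read_ft_force()[2]
for z in (.115,.111,.109,.107,.1055,.1045,.1035):
    movel(P+[z],speed=.04); f=read_ft_force(); print(z,read_eef_pos().round(4),np.round(f,2))
    if f[2]-f0>6: break
print(read_time_s())
im=see(["lid_seat","jar_rim"],[.076,.076]);save(im,'w5.png')
save(read_camera("scene")[130:230,240:400].repeat(4,0).repeat(4,1),'s5.png')
E
```

```text
0.115 [ 0.5048 -0.0249  0.1148] [ 0.13  0.08 -0.54]
0.111 [ 0.5048 -0.025   0.1108] [ 0.89  0.76 -0.44]
0.109 [ 0.5049 -0.025   0.1089] [-0.05 -0.03 -0.93]
0.107 [ 0.5049 -0.025   0.1069] [ 0.18  0.56 -0.22]
0.1055 [ 0.505  -0.025   0.1055] [-0.15 -0.05 -0.96]
0.1045 [ 0.5051 -0.0251  0.1054] [-2.96  1.41  8.59]
17.65
lid_seat [(array([318.3, 254.7]), 0.58, array([ 0.5023, -0.0243]))]
jar_rim []
```

View pics/s5.png

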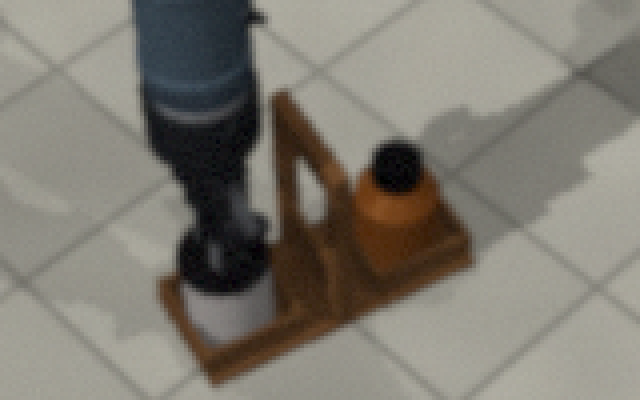

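```bash
python3 - <<'E'
from h import *
q=down(np.deg2rad(-14.7)); 
move_gripper(.045,40); pause(.3)
print(read_grasp_force(),read_ft_force().round(2))
movel([.505,-.025,.18],speed=.12)
movel([.505,-.025,.30],speed=.2)
qg=down(np.deg2rad(-14.7+90))
C=[.5225,.0433]
move_ptp(C+[.27],qg)
im=see(["lid_seat","caddy_grip","lid_knob"],[.076,.157,.099]);save(im,'w6.png');print(read_time_s(),read_eef_pos())
E
```

```text
0.0 [ 1.03 -0.07  0.63]
lid_seat [(array([249.5, 184.6]), 0.59, array([ 0.5053, -0.0257]))]
caddy_grip [(array([327. , 208.1]), 0.62, array([0.5224, 0.0447]))]
lid_knob []
21.5833 [0.52248175 0.04308025 0.27002054]
```

View pics/w6.png

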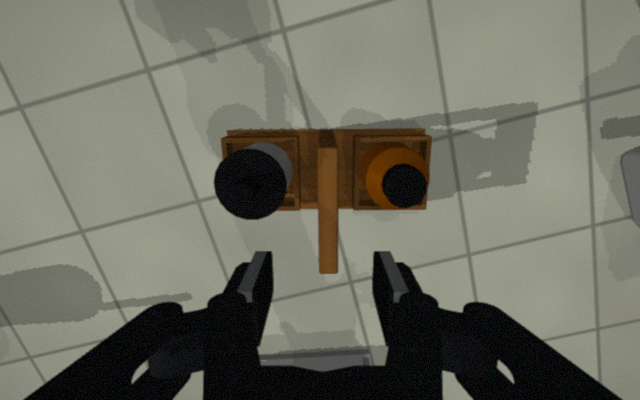

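```bash
python3 - <<'E'
from h import *
print(at_z("wrist",(328.3,210),.169))
C=[.5225,.044]
movel(C+[.19],speed=.12); movel(C+[.157],speed=.06); print(read_ft_force().round(2))
move_gripper(.0,90); print(read_finger_gap(),read_grasp_force(),read_ft_force().round(2),read_eef_pos())
movel(C+[.17],speed=.04); print(read_ft_force().round(2),read_ft_torque().round(2))
movel(C+[.277],speed=.06); pause(.8)
print(read_finger_gap(),read_grasp_force(),read_ft_force().round(2),read_ft_torque().round(2),read_eef_pos(),abs(np.array(read_joint_vel())).max(),read_time_s())
read_camera("scene")
for n in ("lid_seat","jar_rim","caddy_grip","caddy"): print(n,[np.round(r["at"]) for r in tip_of("scene",n)[:1]])
save(read_camera("scene")[90:230,220:400].repeat(4,0).repeat(4,1),'s7.png')
E
```

```text
[0.52041818 0.04609953 0.169     ]
[0.11 0.61 0.31]
0.012708082378609065 88.05515170097351 [1.57 2.39 1.13] [0.52349636 0.04503836 0.15762862]
[-0.46 -0.36 -8.57] [-0.02 -0.04 -0.  ]
0.012658115343406794 87.73731708526611 [-0.19 -0.62 -8.73] [ 0.02 -0.04 -0.02] [0.52249806 0.0440221  0.2770045 ] 0.002269069367710832 26.7
lid_seat [array([293., 168.])]
jar_rim [array([292., 165.])]
caddy_grip [array([313., 136.])]
caddy [array([320., 176.])]
```

View pics/s7.png

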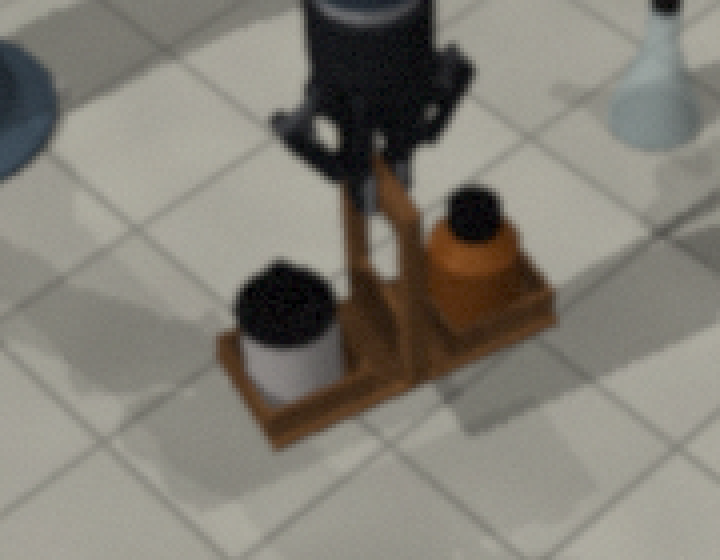

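The picture shows the caddy hanging level in the fingers. The lid sits on the jar (crop about (288,305)) and the bottle is aboard (475,260). The wrist reads 8.7 N, about right for the loaded caddy, and the arm is still.

```bash
python3 -c "
from bench import *
print(sign_off())"
```

```text
the job is handed in; nothing more can be done
None
```

I put the lid on the jar and let go of it, then lifted the caddy about 12 cm by its grip bar with jar, lid and bottle aboard, and handed the job in with the arm holding it level and still (last clock reading before handing in 26.7 s); sign-off returned no verdict.

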